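# Fit the aperture panel into the clip-lined slots of an insertion-trial rig

### The job

Set up the plywood trial rig: take the panel with the three apertures off the two aluminium rails and push its two ears down into the spring-clip slots of the rig's two cheeks, until both ears bottom on the packers in the slots and the panel lies flat. The packers' thickness is not known, so feel for the bottom, and go gently, the ply splits: never push harder than about 25 N (2.5 kg). Leave the panel in place, and the plain panel and the pegs where they are.

Things in the scene. Friction and masses are not known exactly. Their poses are not given: they have to be found in the camera images.
- panel_center (a point): Centre (half-way up) of the panel to fit: loose birch ply 9 mm thick, dark edges, about 70 g, three apertures along its middle (square, oblong, round, under 29 mm). Body 50 mm wide (own x) by 160 mm long (own y, horizontal), own z up. An ear 24 mm wide, 18 mm long sticks out of the middle of each short end. Outer 30 mm of the body at each end is solid and can be pressed on.
- ear_a (a point): Point under the panel's ear at its own +y end, 87.5 mm from the panel's centre, where the slot floor carries it. The panel is symmetrical for fitting: either end may go in either slot. It starts face up across the two 20 mm rails (their tops 30 mm above the table) of a ply staging board; under its middle is free air down to the board, 10 mm above the table.
- ear_b (a point): Point under the panel's other ear, at its own -y end, 87.5 mm from the panel's centre.
- rig: Trial rig, fixed. Ply base 160 (own x) x 250 mm (own y), top 12 mm above the table; origin at the centre of its underside, z up. Two upright ply cheeks, 12 mm thick (y), 90 mm wide (x), centred at y +-87.5 mm: 163 mm free between them, 3 mm more than the panel body. Cheek tops 74 mm above the table. A knurled thumbscrew 42 mm high stands at x -58, y -102 mm.
- slot_a (a point): Middle of the bare slot floor, 50 mm above the table, in the cheek at the rig's own +y side; axes as the rig's. On each floor lies a dark nylon packer, 0 to 10 mm thick, the same in both slots but not given: the ears are home when they bear on the packers. The slot, mid-way along the cheek's top edge, is open upward and right through along y.
- slot_b (a point): Same in the cheek at own -y. A steel clip lines each slot: flared lips 78 mm above the table gape 38 mm along x; below, two spring leaves (x sides) narrow it to 20 mm. They meet the 24 mm ear from 20 mm above the bare floor, yield sideways about 1.2 N/mm each, centre it in x and grip it all the way down. Pushing one ear down takes about 3 to 8 N; the packer is a hard stop.
- blank_center (a point): Centre of the plain panel: same outline and thickness, no apertures. It lies across the same rails, roughly parallel to the other panel, centres about 112 mm apart. Stays where it is.
- square_peg_center (a point): Centre of an aluminium test peg, 25 x 25 x 40 mm, standing on the staging board between the panels' ends. Stays where it is.
- round_peg_center (a point): Centre of an aluminium test peg, 25 mm in diameter, 40 mm tall, standing on a corner of the rig's base beside a cheek. Stays where it is.
- oblong_peg_center (a point): Centre of an aluminium test peg, 40 x 27 mm and 19 mm high, lying on the table between the rig and the staging board. Stays where it is.
Things that resemble listed ones, but are neither listed nor needed, are in the scene too. What is shaped like the part that bears panel_center but blue or pink is not meant.

How it is judged:
By the outcome, as a careful person would: the job done as asked, in the order asked, and still so for the second after the job is handed in, with the robot touching nothing.
It also fails if it takes over 70 s, if anything falls off the work surface, if the arm or the gripper's body presses on something with over 40 N, if the wrist force passes 120 N, or if a joint passes its speed limit or range.

### The arm

A 6-joint arm with a two-finger parallel gripper is mounted at the origin on the work surface. World frame = base frame: x ahead of the robot, y to its left, z up, the work surface at z = 0. Lengths are in mm, angles in rad, forces in N, time in s.
With the tool pointing down it reaches from about 375 to 750 mm from the base axis. Payload 9 kg.
Tool frame: the origin (TCP) lies midway between the tips of the shut fingers; the grasp point (between the pads) lies 19 mm behind it (grip_point_offset is the distance from the TCP to the grasp point, in mm); y points along the fingers, z is the direction in which the jaws open and shut, and the axes are right-handed (so a half turn about y gives the same grasp; the last joint's range is limited). The gripper opens to 85 mm and grips with 20 to 120 N. Pads are 22 mm wide; open, the fingers measure 114 mm over their backs; the gripper's body (76 mm by 85 mm) begins 54 mm behind the grasp point. The pads swing forward as they close: fully open they stand 13 mm farther back than shut.
Start: joints at [0.957, 0.104, 0.097, 1.564, 0, 1.353], TCP at [231.335, 553.643, 231.331] pointing down, gripper open.
Joint ranges: [-2.99, 2.99], [-0.84, 1.86], [-1.1, 1.16], [-1.84, 2.11], [-1.51, 1.56], [-3.14, 3.14]. Speed limits (rad/s): [2.22, 2.22, 2.57, 3.14, 3.14, 3.14].

### API

Orientations are given as a unit quaternion [x, y, z, w].
In Python, from plant import state, get_image, camera_params, sign_off, grip_point_offset gives the robot as it stands.
- The arm moves only by the tool step_arm, never from a script. Its argument "motion" is a list of rows, each a list of 7 numbers: the shift along the tool's x, y, z in cm, then the turn, a rotation vector about the tool's x, y, z in rad, then the finger opening in cm, from 0 to 8.54. A call has 1 to 20 rows; each row is the pose to reach, as a shift and turn from the pose measured when the call began, along the tool's axes at that moment; what a row does not reach only later rows make up. A row lasts 1/10 s, in which the tool goes at most 50 mm and 8.59 degrees, less where a joint would pass 70% of its speed; a pose out of reach is approached as far as the arm can. A call with a gripper value outside its range is refused whole. The fingers move at their own pace and stop on an object; the grip force is fixed at half the most. Time passes only in rows, so rows that repeat a pose let the fingers close. It gives the time, the measured TCP pose, the force and the opening at its end, in the units of the state.
- state(): the state, without advancing time (a new reading comes with each control period).
- get_image(name): name is "side" or "top"; returns the picture (384x512x3 uint8, red, green, blue); there is no depth.
- camera_params(name): a dict with "vfov" (degrees; the focal length in pixels is half the picture's height over the tangent of half this angle, whatever the lens; pixels are square), "cx", "cy" (the principal point, pixels), "world_to_cam" (4x4, takes a point from world to camera coordinates). Camera axes: x right, y down, z forward; pixel columns grow to the right and rows downward; lengths in mm; the calibration is good to about 2 mm. A picture is of the moment at which its call begins. camera_params takes no time and is no camera call.
- sign_off(): hands the job in, once; it reports no verdict.
The state is a dict: "t": time; "joint_positions": joint angles; "dq": joint speeds; "joint_torque": joint torques, N m; "tool_pos": TCP position; "ee_rot": TCP orientation; "ft_force": force on the tool from outside, world axes, zero at the start; "wrist_torque": the same for the moment, N m; "width": finger opening in mm.
Only numpy, scipy, OpenCV 4.12 (cv2) and the standard library are available. Lean on these libraries where they do the work, as an engineer would, in place of code of your own. Each camera call takes 0.05 s, during which the arm holds its last target.

## Working session

There is one attempt and no reset: what is moved stays moved. The work goes in short steps, Python scripts to look and compute and a tool call to move; the robot and the scene stay as the last step left them, time stands still between calls to the robot, and variables do not carry over. Pictures are saved under pics/ and viewed, and the job is handed in when it is done.

Besides the shell and the picture viewer there is one more tool, called as a command line: name --pt "numbers of a row" for each row, then --argument value for the rest. step_arm: Moves the arm, as the interface text tells. Its arguments: {"type":"object","properties":{"motion":{"type":"array","items":{"type":"array","items":{"type":"number"}}}},"required":["motion"]}

```bash
mkdir -p pics; ls
python3 - <<'E'
from plant import state, get_image, camera_params, grip_point_offset
import cv2
print(state()); print(grip_point_offset)
for n in("side","top"):
    print(n,camera_params(n)); cv2.imwrite(f"pics/{n}0.png",cv2.cvtColor(get_image(n),cv2.COLOR_RGB2BGR))
E
```

```text
pics
{'t': 0.0, 'joint_positions': array([9.57257847e-01, 1.04692131e-01, 9.64357033e-02, 1.56392822e+00,
       1.08201137e-05, 1.35313780e+00]), 'dq': array([-0.000368  , -0.0023976 ,  0.00044993, -0.00080388, -0.00041252,
       -0.00189339]), 'joint_torque': array([-4.21918621e-04, -5.56929660e+01,  5.03650653e+01,  1.67560863e-02,
       -2.03595800e-04, -2.37283678e-05]), 'tool_pos': array([231.12687812, 553.31034008, 230.50807108]), 'ee_rot': array([ 0.693747  , -0.13925416,  0.13885081, -0.69285196]), 'ft_force': array([ 0.18642182,  0.5745228 , -0.65692309]), 'wrist_torque': array([-0.08053566, -0.01397223,  0.02167757]), 'width': 85.38738780722944}
18.700000000000003
side {'vfov': 52.16774681290403, 'cx': 253.89825954382866, 'cy': 192.99854216731399, 'world_to_cam': array([[-8.19133797e-01, -5.73596618e-01,  2.59661832e-03,
         4.04120942e+02],
       [-4.45250920e-01,  6.32980721e-01, -6.33314317e-01,
         2.44438735e+02],
       [ 3.61623341e-01, -5.19925308e-01, -7.73890324e-01,
         6.82463081e+02],
       [ 0.00000000e+00,  0.00000000e+00,  0.00000000e+00,
         1.00000000e+00]])}
top {'vfov': 56.22324895779444, 'cx': 257.285221056468, 'cy': 191.6668431330158, 'world_to_cam': array([[-7.32424010e-03, -9.99972977e-01,  6.33313273e-04,
         9.31833626e+00],
       [-9.94006228e-01,  7.21144995e-03, -1.09085350e-01,
         4.73162425e+02],
       [ 1.09077835e-01, -1.42848464e-03, -9.94032185e-01,
         1.00417935e+03],
       [ 0.00000000e+00,  0.00000000e+00,  0.00000000e+00,
         1.00000000e+00]])}
```

View pics/top0.png

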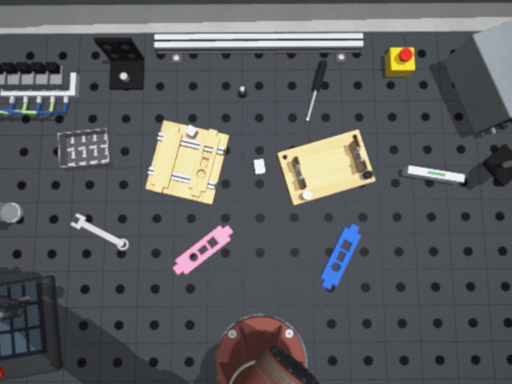

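View pics/side0.png

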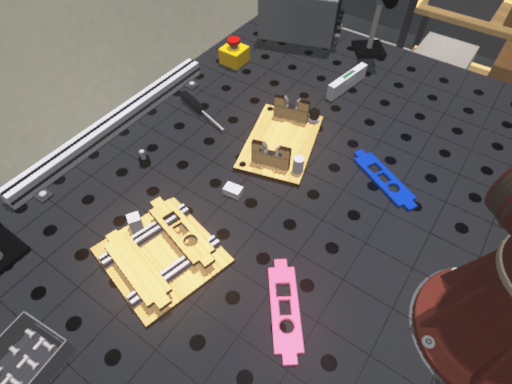

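Run:
```python
import cv2,numpy as np
t=cv2.imread("pics/top0.png");s=cv2.imread("pics/side0.png")
a=cv2.resize(t[110:215,135:240],None,fx=5.5,fy=5.5,interpolation=cv2.INTER_CUBIC)
b=cv2.resize(t[120:212,270:385],None,fx=6,fy=6,interpolation=cv2.INTER_CUBIC)
c=cv2.resize(s[85:190,225:335],None,fx=5.5,fy=5.5,interpolation=cv2.INTER_CUBIC)
d=cv2.resize(s[190:325,85:240],None,fx=4.4,fy=4.4,interpolation=cv2.INTER_CUBIC)
for i,x in zip("abcd",(a,b,c,d)): cv2.imwrite(f"pics/c0{i}.png",x)
```

```text
(no output)
```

View pics/c0a.png

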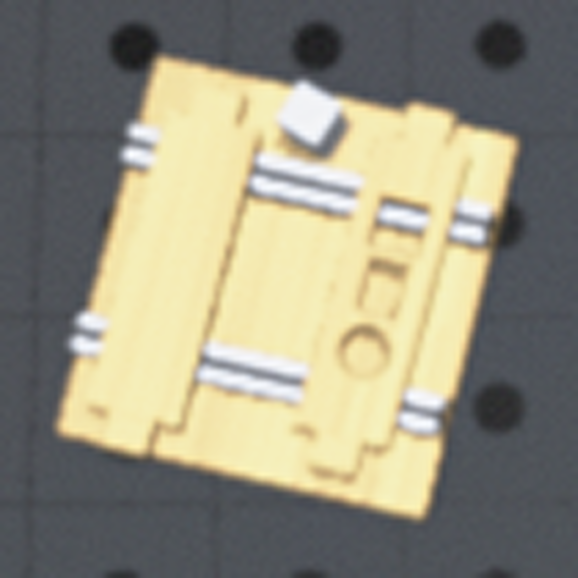

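View pics/c0b.png

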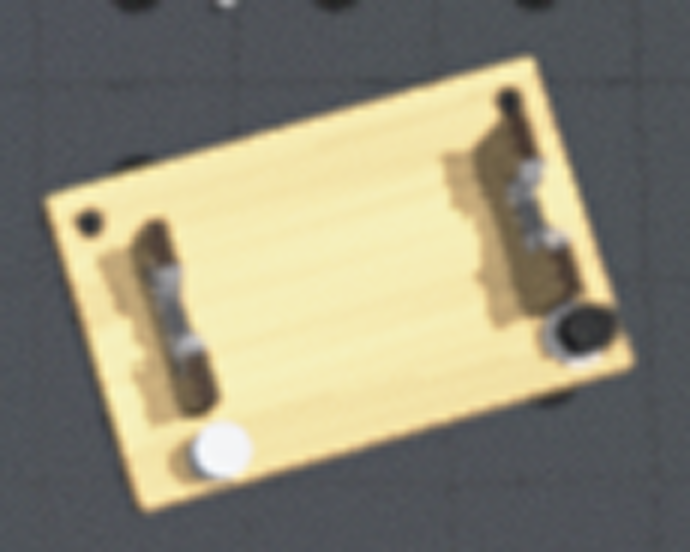

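View pics/c0c.png

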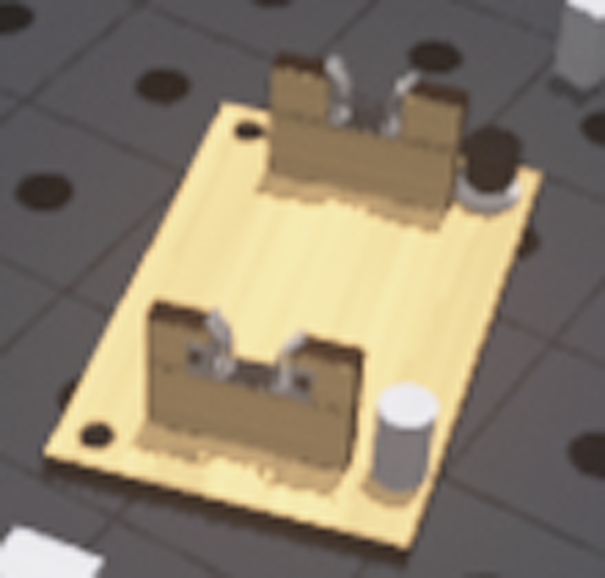

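View pics/c0d.png

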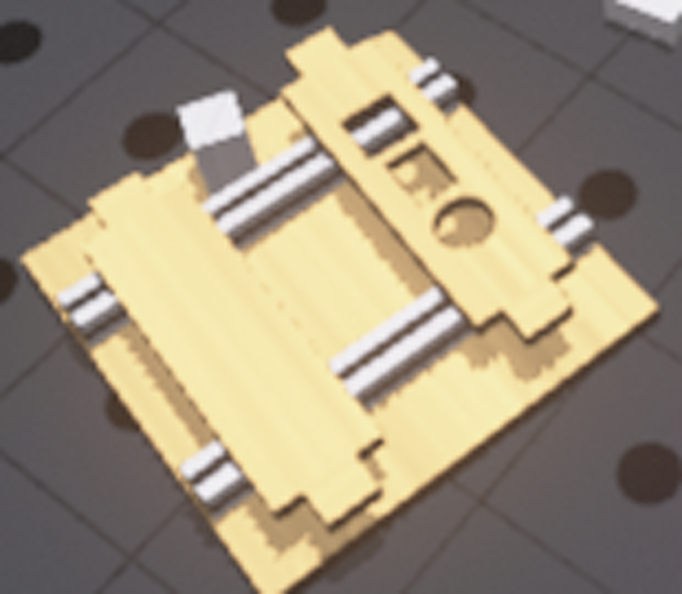

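Candidates for the panel: the ply panel with apertures (top view ≈(203,163)), the pink one (203,250), the blue one (342,256) and the plain ply panel (170,160). The crops confirm that the ply panel with square, oblong and round apertures on the right half of the rails is the one meant. The rig is at (327,167), with its thumbscrew at the lower right (367,175).

Next I measure outline corners on enlarged crops with a pixel grid.

```bash
cat > h.py <<'E'
import numpy as np,cv2
from plant import camera_params
def ray(n,uv):
    p=camera_params(n);f=192/np.tan(np.radians(p['vfov']/2));M=p['world_to_cam'];R=M[:3,:3];t=M[:3,3]
    d=R.T@np.array([(uv[0]-p['cx'])/f,(uv[1]-p['cy'])/f,1]);return -R.T@t,d
def onz(n,uv,z):
    c,d=ray(n,uv);return (c+d*(z-c[2])/d[2])[:2]
def proj(n,X):
    p=camera_params(n);f=192/np.tan(np.radians(p['vfov']/2));M=p['world_to_cam']
    q=M[:3,:3]@np.asarray(X,float)+M[:3,3];return np.array([p['cx']+f*q[0]/q[2],p['cy']+f*q[1]/q[2]])
def fit(src,dst):
    "2D rigid: returns angle,trans,rms,scale"
    src=np.array(src,float);dst=np.array(dst,float);a=src.mean(0);b=dst.mean(0)
    z=((dst-b)@[1,1j])*np.conj((src-a)@[1,1j]);s=z.sum();ang=np.angle(s)
    R=np.array([[np.cos(ang),-np.sin(ang)],[np.sin(ang),np.cos(ang)]])
    sc=abs(s)/((src-a)**2).sum();t=b-R@a
    res=dst-(src@R.T+t);return ang,t,res,sc
def crop(img,x0,y0,x1,y1,k,name,step=10):
    c=cv2.resize(img[y0:y1,x0:x1],None,fx=k,fy=k,interpolation=cv2.INTER_CUBIC)
    c=cv2.convertScaleAbs(c,alpha=1.0)
    for x in range(x0-x0%step+step,x1,step):
        cv2.line(c,(int((x-x0+.5)*k),0),(int((x-x0+.5)*k),6),(0,0,255),1);cv2.putText(c,str(x),(int((x-x0+.5)*k)-10,18),0,.4,(0,0,255),1)
    for y in range(y0-y0%step+step,y1,step):
        cv2.line(c,(0,int((y-y0+.5)*k)),(6,int((y-y0+.5)*k)),(0,0,255),1);cv2.putText(c,str(y),(8,int((y-y0+.5)*k)+4),0,.4,(0,0,255),1)
    cv2.imwrite(name,c)
E
python3 - <<'E'
from h import *
t=cv2.imread("pics/top0.png");s=cv2.imread("pics/side0.png")
def enh(i):
    l=cv2.cvtColor(i,cv2.COLOR_BGR2LAB);l[...,0]=cv2.createCLAHE(4,(8,8)).apply(l[...,0]);return cv2.cvtColor(l,cv2.COLOR_LAB2BGR)
crop(enh(t),182,122,232,200,7.5,"pics/e1.png")
crop(enh(s),145,190,225,272,7,"pics/e2.png")
# rig base
for n,im,(x0,y0,x1,y1) in(("top",t,(270,120,385,212)),("side",s,(225,85,335,190))):
    h=cv2.cvtColor(im,cv2.COLOR_BGR2HSV);m=((h[...,0]>8)&(h[...,0]<35)&(h[...,1]>50)&(h[...,2]>60)).astype(np.uint8)*255
    k=np.zeros_like(m);k[y0:y1,x0:x1]=m[y0:y1,x0:x1]
    k=cv2.morphologyEx(k,cv2.MORPH_OPEN,np.ones((3,3)))
    c=max(cv2.findContours(k,0,1)[0],key=cv2.contourArea);hu=cv2.convexHull(c)
    q=cv2.approxPolyDP(hu,6,True)[:,0];print(n,q.tolist())
    print(np.round([onz(n,p,12) for p in q],1).tolist())
    if n=="top": print(cv2.minAreaRect(c))
E
```

```text
top [[358, 129], [375, 180], [293, 204], [277, 153]]
[[659.3, -293.8], [506.5, -337.6], [438.1, -97.2], [588.7, -52.9]]
((325.8872375488281, 166.60821533203125), (56.435302734375, 88.08915710449219), 73.94001770019531)
side [[275, 95], [308, 101], [323, 116], [298, 186], [233, 168]]
[[659.8, -339.7], [571.5, -369.4], [507.6, -337.2], [436.9, -91.6], [589.0, -51.8]]
```

View pics/e1.png

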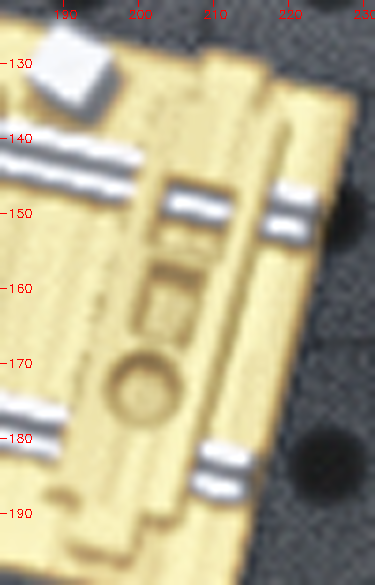

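View pics/e2.png

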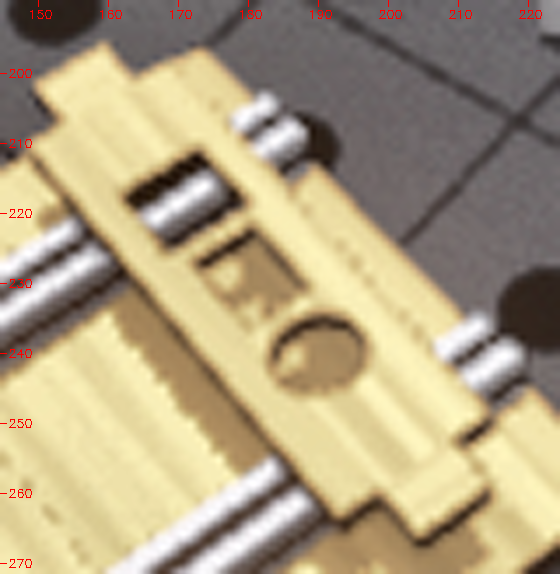

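Run:
```python
from h import *
base=[(80,-125),(-80,-125),(-80,125),(80,125)]
top=[[358, 129], [375, 180], [293, 204], [277, 153]]
d=[onz("top",p,12) for p in top];a,t,r,s=fit(base,d);print("rig",np.degrees(a),t,s);print(r.round(1).tolist())
d=[onz("side",p,12) for p in [[323,116],[298,186],[233,168]]];a2,t2,r,s=fit(base[1:],d);print("rig side",np.degrees(a2),t2,s,r.round(1).tolist())
a=(a+a2)/2;t=(t+t2)/2
# own +y = end far (up in image)?? body pts
S={(-12,98):None}
# panel: own y along image-up, x to image right (world -y): use frame x right,y up
top={(-12,98):(208.5,128.5),(12,98):(217,130.5),(25,80):(219.5,137.5),(25,-80):(205.7,190.3),(12,-98):(199.5,196),(-12,-98):(190,193.3),(-25,-80):(187,187)}
side={(-12,98):(149.5,201.5),(12,98):(159,195.5),(-25,80):(148.7,211),(-25,-80):(193.3,263),(25,-80):(214.3,248),(12,-98):(214.3,258.8),(-12,-98):(204.3,266)}
for n,q in(("top",top),("side",side)):
    d=[onz(n,p,39) for p in q.values()];a1,t1,r,s=fit(list(q),d);print("panel",n,np.degrees(a1),t1.round(1),round(s,3));print(r.round(1).tolist())
for z in (74,):
  for y in(87.5,-87.5):
    for x in(45,-45):
      c,sn=np.cos(a),np.sin(a);w=t+[c*x-sn*y,sn*x+c*y]
      print("cheek top",x,y,proj("top",[*w,74]).round(1),proj("side",[*w,74]).round(1))
```

```text
rig 16.135611409860033 [ 548.13319996 -195.41347369] 0.9976749338926109
[[-0.4, -0.6], [0.4, 0.1], [1.5, 0.3], [-1.6, 0.2]]
rig side 16.1713553041396 [ 548.38168647 -192.7999595 ] 1.005478845770382 [[1.2, -2.1], [0.2, 3.4], [-1.4, -1.3]]
panel top -104.7095035427382 [558.8 157.9] 0.998
[[-0.5, 0.6], [-0.5, -0.7], [-0.5, 0.0], [1.7, -2.2], [-0.3, -2.0], [1.5, 1.8], [-1.2, 2.5]]
panel side -104.81646340107548 [560.3 157.6] 0.996
[[-0.2, -0.6], [1.0, -0.4], [-2.2, 1.0], [-0.1, -1.0], [1.0, -0.1], [0.5, 1.0], [-0.0, 0.1]]
cheek top 45 87.5 [294.5 155.7] [252.  141.1]
cheek top -45 87.5 [304.2 186.7] [290.7 150.2]
cheek top 45 -87.5 [354.7 138. ] [274.7  95.6]
cheek top -45 -87.5 [364.9 168.7] [309.6 103. ]
```

```bash
cat >> h.py <<'E'
from scipy.spatial.transform import Rotation as Rn
def heading(R): 
    m=R.as_matrix(); return np.degrees(np.arctan2(m[1,2],m[0,2])), m[:,1]
def row(pos,yaw,st):
    "tool shift (cm) and turn to reach TCP pos, tool y down, tool z heading yaw (deg)"
    R=Rn.from_quat(st['ee_rot']);z=np.array([np.cos(np.radians(yaw)),np.sin(np.radians(yaw)),0]);y=np.array([0,0,-1.]);x=np.cross(y,z)
    T=Rn.from_matrix(np.c_[x,y,z]);d=R.inv().apply(np.array(pos)-st['tool_pos'])/10
    return d.round(3),(R.inv()*T).as_rotvec().round(4)
def brief(st):
    R=Rn.from_quat(st['ee_rot']);h,y=heading(R)
    print('t',round(st['t'],2),'pos',st['tool_pos'].round(1),'yaw',round(h,2),'y',y.round(4),'F',st['ft_force'].round(1),'M',st['wrist_torque'].round(2),'w',round(st['width'],1),'q',st['joint_positions'].round(2))
E
python3 - <<'E'
from h import *
from plant import state
st=state();brief(st)
for yw in(75.25,-104.75): print(yw,row([559.5,157.8,130],yw,st))
E
```

```text
t 0.1 pos [231.1 553.4 230.6] yaw 67.32 y [-7.e-04 -9.e-04 -1.e+00] F [ 0.3 -0.7  0.9] M [-0.    0.05  0.02] w 85.3 q [0.96 0.1  0.1  1.56 0.   1.35]
75.25 (array([ 45.551,  10.077, -23.83 ]), array([ 0.0011, -0.1383, -0.0003]))
-104.75 (array([ 45.551,  10.077, -23.83 ]), array([5.0000e-04, 3.0033e+00, 1.7000e-03]))
```

step_arm --pt "45.55 8.05 -23.83 0.001 -0.138 0 7.5" --pt "45.55 8.05 -23.83 0.001 -0.138 0 7.5" --pt "45.55 8.05 -23.83 0.001 -0.138 0 7.5" --pt "45.55 8.05 -23.83 0.001 -0.138 0 7.5" --pt "45.55 8.05 -23.83 0.001 -0.138 0 7.5" --pt "45.55 8.05 -23.83 0.001 -0.138 0 7.5" --pt "45.55 8.05 -23.83 0.001 -0.138 0 7.5" --pt "45.55 8.05 -23.83 0.001 -0.138 0 7.5" --pt "45.55 8.05 -23.83 0.001 -0.138 0 7.5" --pt "45.55 8.05 -23.83 0.001 -0.138 0 7.5" --pt "45.55 8.05 -23.83 0.001 -0.138 0 7.5" --pt "45.55 8.05 -23.83 0.001 -0.138 0 7.5" --pt "45.55 8.05 -23.83 0.001 -0.138 0 7.5" --pt "45.55 8.05 -23.83 0.001 -0.138 0 7.5" --pt "45.55 8.05 -23.83 0.001 -0.138 0 7.5" --pt "45.55 8.05 -23.83 0.001 -0.138 0 7.5"

```text
t: 1.7
tool_pos: [559.1, 158.8, 150.6]
ee_rot: [-0.701, 0.09, -0.09, 0.701]
ft_force: [-0.0, -0.8, -0.0]
width: 75.1
```

Run:
```python
from h import *
from plant import state,get_image
st=state();brief(st)
for n in("side","top"): cv2.imwrite(f"pics/{n}1.png",get_image(n)[...,::-1])
for n in("side","top"):
    im=cv2.imread(f"pics/{n}1.png");u=proj(n,[559.5,157.8,60]).astype(int)
    crop(im,max(u[0]-60,0),max(u[1]-70,0),u[0]+60,u[1]+60,4.5,f"pics/{n}1c.png")
print(row([559.5,157.8,60],75.25,st))
```

```text
t 1.7 pos [559.1 158.8 150.6] yaw 75.31 y [ 1.e-04  0.e+00 -1.e+00] F [-0.  -0.8 -0. ] M [-0.01  0.06 -0.02] w 75.1 q [ 0.05  0.05 -0.11  1.42  0.    0.31]
(array([ 0.062,  9.061, -0.084]), array([-0.    ,  0.0011,  0.0001]))
```

View pics/side1c.png

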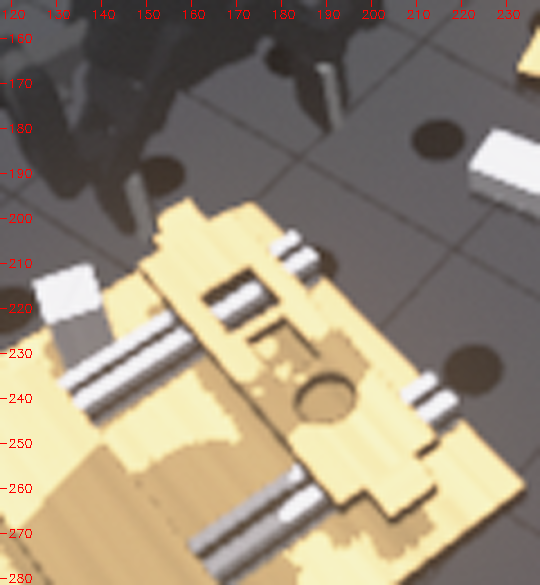

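View pics/top1c.png

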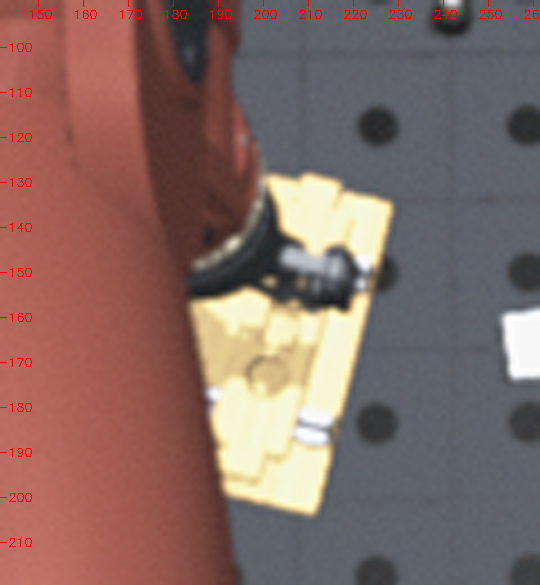

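step_arm --pt "0.06 4.5 -0.08 0 0.001 0 7.5" --pt "0.06 9.0 -0.08 0 0.001 0 7.5" --pt "0.06 11.0 -0.08 0 0.001 0 7.5" --pt "0.06 12.0 -0.08 0 0.001 0 7.5" --pt "0.06 13.0 -0.08 0 0.001 0 7.5" --pt "0.06 13.75 -0.08 0 0.001 0 7.5" --pt "0.06 13.75 -0.08 0 0.001 0 7.5"

```text
t: 2.5
tool_pos: [559.7, 157.5, 12.9]
ee_rot: [0.701, -0.091, 0.091, -0.701]
ft_force: [-0.3, -0.3, 0.3]
width: 74.6
```

step_arm --pt "0 0 0 0 0 0 5.5" --pt "0 0 0 0 0 0 5.5" --pt "0 0 0 0 0 0 5.0" --pt "0 0 0 0 0 0 4.0" --pt "0 0 0 0 0 0 4.0" --pt "0 0 0 0 0 0 4.0" --pt "0 0 0 0 0 0 4.0" --pt "0 0 0 0 0 0 4.0"

```text
t: 3.3
tool_pos: [560.5, 157.5, 14.1]
ee_rot: [-0.701, 0.09, -0.091, 0.701]
ft_force: [-1.4, -0.8, 6.8]
width: 48.7
```

Run:
```python
from h import *
from plant import state,get_image
st=state();brief(st)
for n in("side","top"): cv2.imwrite(f"pics/{n}2.png",get_image(n)[...,::-1])
for n in("side",):
    im=cv2.imread(f"pics/{n}2.png");u=proj(n,[559.5,157.8,60]).astype(int)
    crop(im,max(u[0]-60,0),max(u[1]-70,0),u[0]+60,u[1]+60,4.5,f"pics/{n}2c.png")
```

```text
t 3.3 pos [560.5 157.5  14.1] yaw 75.23 y [ 0.0016  0.     -1.    ] F [-1.4 -0.8  6.8] M [-0.09  0.25  0.02] w 48.7 q [ 0.05  0.13 -0.28  1.17 -0.    0.31]
```

View pics/side2c.png

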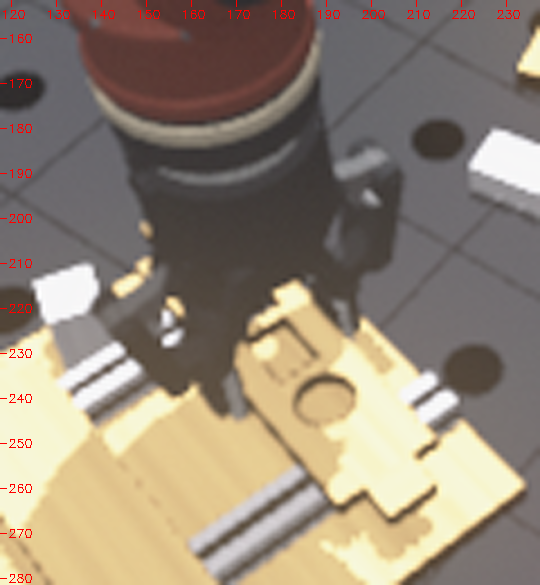

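Gripped at width 48.7, matching the 50 mm body. Lifting.

step_arm --pt "0 -0.5 0 0 0 0 4.0" --pt "0 -1.5 0 0 0 0 4.0" --pt "0 -3.5 0 0 0 0 4.0" --pt "0 -6.5 0 0 0 0 4.0" --pt "0 -9.5 0 0 0 0 4.0" --pt "0 -12.5 0 0 0 0 4.0" --pt "0 -13.5 0 0 0 0 4.0" --pt "0 -13.5 0 0 0 0 4.0"

```text
t: 4.2
tool_pos: [561.3, 157.6, 150.9]
ee_rot: [-0.701, 0.089, -0.093, 0.702]
ft_force: [-0.2, 0.2, -1.8]
width: 49.0
```

Run:
```python
from h import *
from plant import state,get_image
st=state();brief(st)
print(row([548.3,-194,150],16.15,st))
```

```text
t 4.2 pos [561.3 157.6 150.9] yaw 75.23 y [ 4.8e-03  2.0e-04 -1.0e+00] F [-0.2  0.2 -1.8] M [ 0.02 -0.03 -0.06] w 49.0 q [ 0.05  0.05 -0.11  1.41 -0.    0.31]
(array([  7.704,   0.082, -34.33 ]), array([-0.0036,  1.0311,  0.0035]))
```

step_arm --pt "7.7 0.0 -34.33 -0.0036 1.031 0.0035 4.0" --pt "7.7 0.0 -34.33 -0.0036 1.031 0.0035 4.0" --pt "7.7 0.0 -34.33 -0.0036 1.031 0.0035 4.0" --pt "7.7 0.0 -34.33 -0.0036 1.031 0.0035 4.0" --pt "7.7 0.0 -34.33 -0.0036 1.031 0.0035 4.0" --pt "7.7 0.0 -34.33 -0.0036 1.031 0.0035 4.0" --pt "7.7 0.0 -34.33 -0.0036 1.031 0.0035 4.0" --pt "7.7 0.0 -34.33 -0.0036 1.031 0.0035 4.0" --pt "7.7 0.0 -34.33 -0.0036 1.031 0.0035 4.0" --pt "7.7 0.0 -34.33 -0.0036 1.031 0.0035 4.0" --pt "7.7 0.0 -34.33 -0.0036 1.031 0.0035 4.0" --pt "7.7 2.0 -34.33 -0.0036 1.031 0.0035 4.0" --pt "7.7 2.0 -34.33 -0.0036 1.031 0.0035 4.0" --pt "7.7 2.0 -34.33 -0.0036 1.031 0.0035 4.0"

```text
t: 5.6
tool_pos: [548.2, -192.9, 130.7]
ee_rot: [-0.566, 0.425, -0.424, 0.566]
ft_force: [0.3, 0.3, -0.7]
width: 48.5
```

Run:
```python
from h import *
from plant import state,get_image
st=state();brief(st)
for n in("side","top"):
    im=np.ascontiguousarray(get_image(n)[...,::-1]);cv2.imwrite(f"pics/{n}3.png",im);u=proj(n,[548.3,-194,100]).astype(int)
    crop(im,max(u[0]-65,0),max(u[1]-65,0),u[0]+65,u[1]+60,4.6,f"pics/{n}3c.png")
print(row([548.3,-194,130],16.15,st))
```

```text
t 5.6 pos [ 548.2 -192.9  130.7] yaw 16.25 y [-8.e-04  6.e-04 -1.e+00] F [ 0.3  0.3 -0.7] M [-0.02 -0.03 -0.04] w 48.5 q [-0.56  0.05 -0.14  1.38  0.    0.72]
(array([ 0.112,  0.072, -0.023]), array([ 0.0006,  0.0017, -0.0008]))
```

View pics/side3c.png

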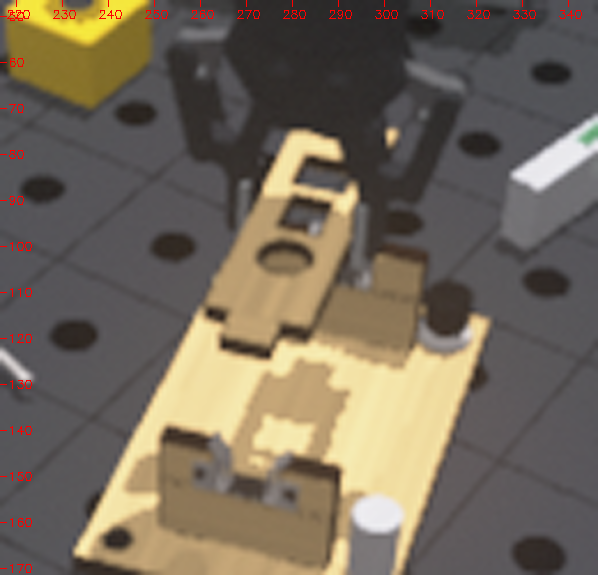

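View pics/top3c.png

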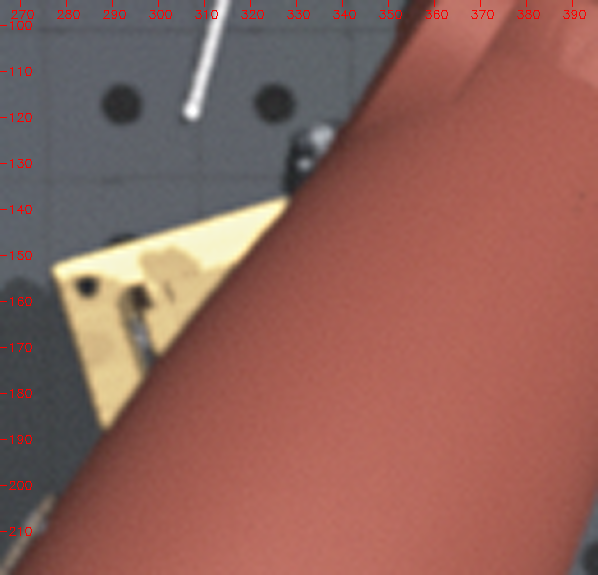

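Run:
```python
from h import *
im=cv2.imread("pics/side3.png")
crop(im,250,65,320,130,8.5,"pics/side3d.png",5)
crop(im,240,140,310,190,8.5,"pics/side3e.png",5)
```

```text
(no output)
```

View pics/side3d.png

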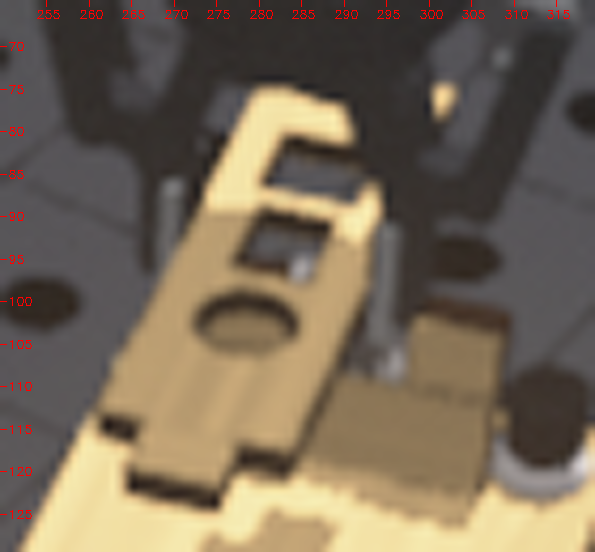

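View pics/side3e.png

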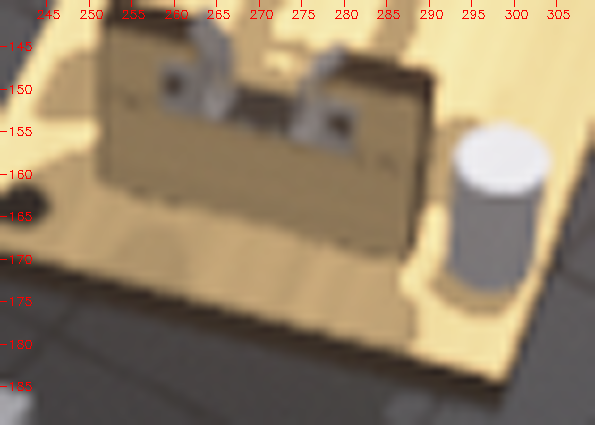

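```bash
python3 - <<'E'
from h import *
t=np.array([548.2,-192.9]);a=np.radians(16.25)
def loc(w,t,a): c,s=np.cos(a),np.sin(a); d=w-t; return np.round([c*d[0]+s*d[1],-s*d[0]+c*d[1]],1)
print("panel top in tool-yaw frame, z155.6")
for nm,p in dict(bodyL=(261,112.7),earL=(264.3,119.6),earR=(275.4,121.9),bodyR=(284.2,118.6),rootR=(277.5,116.9),rootL=(265.6,114.9)).items():
    print(nm,loc(onz("side",p,155.6),t,a))
print("rig in same frame (t rig est 548.3,-194; a 16.15)")
t=np.array([548.3,-194]);a=np.radians(16.15)
for nm,p,z in [("top L out",(251.3,143),74),("top R out",(287.7,151.3),74),("bot L",(250.9,160.7),12),("bot R",(287.1,169.7),12),("base corner -80,125",(298.3,184.4),12)]:
    print(nm,loc(onz("side",p,z),t,a))
# same from initial images: cheeks
for nm,p,z in [("near top L out",(252.2,140),74)]: pass
E
python3 - <<'E'
from h import *
import sys;sys.path.insert(0,'.')
im=cv2.imread("pics/side0.png");crop(im,245,90,335,150,8,"pics/s0r.png",5)
im=cv2.imread("pics/top0.png");crop(im,275,122,380,208,7.5,"pics/t0r.png",5)
E
```

```text
panel top in tool-yaw frame, z155.6
bodyL [26.5 81.5]
earL [ 13.3 100.1]
earR [-10.2  99.6]
bodyR [-24.4  83.9]
rootR [-9.8 83.2]
rootL [15.3 85.1]
rig in same frame (t rig est 548.3,-194; a 16.15)
top L out [44.3 93.9]
top R out [-39.8  92.7]
bot L [47.  89.5]
bot R [-41.9  89.5]
base corner -80,125 [-78.  124.5]
```

View pics/s0r.png

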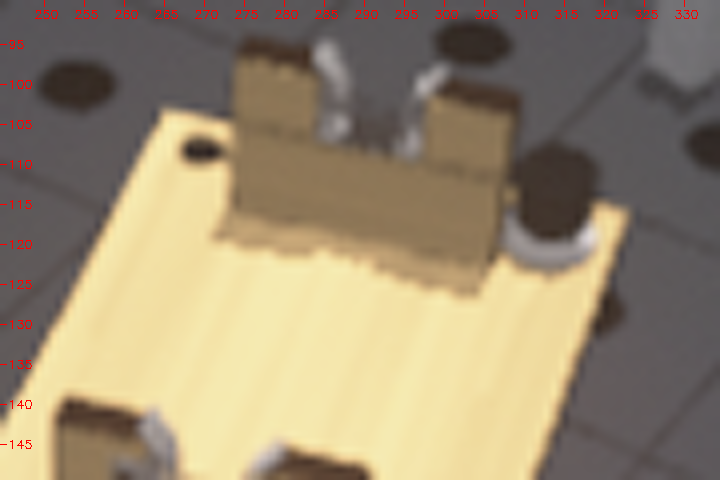

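View pics/t0r.png

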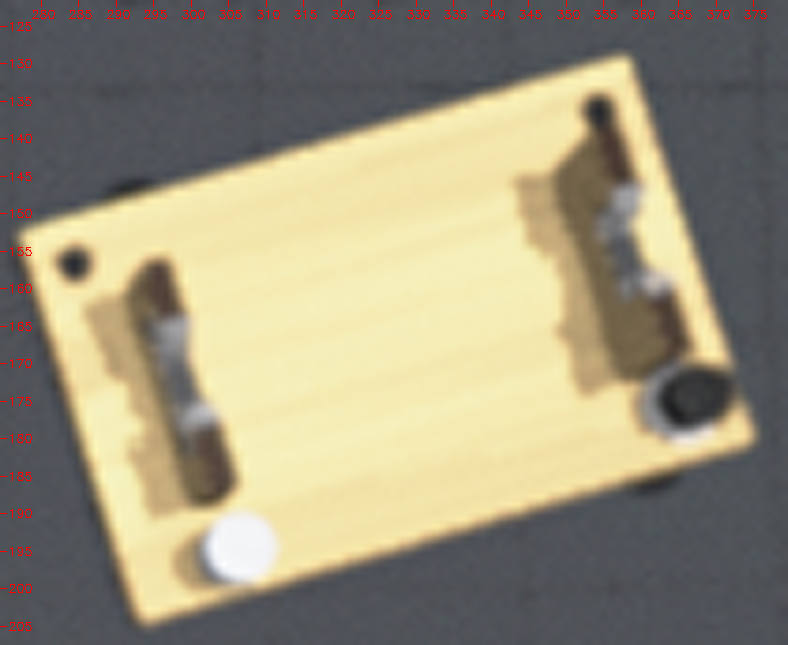

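Run:
```python
from h import *
def loc(w,t,a): c,s=np.cos(a),np.sin(a); d=w-t; return np.round([c*d[0]+s*d[1],-s*d[0]+c*d[1]],1)
t=np.array([548.3,-194]);a=np.radians(16.15)
for nm,n,p,z in [("near inner 81.5","top",(297.4,156.8),74),("near inner 81.5","top",(306.1,185.5),74),("far outer -93.5","top",(356.1,136.2),74),("far outer","top",(366.5,167.5),74),
 ("far inner -81.5","side",(274.25,97.25),74),("far inner","side",(308.9,103.6),74),("near outer 93.5","side",(251.4,142.3),74)]:
    print(nm,n,loc(onz(n,p,z),t,a))
# base edges by line fits, top view
for n,f,(x0,y0,x1,y1) in(("top","pics/top0.png",(270,120,385,212)),):
    im=cv2.imread(f);h=cv2.cvtColor(im,cv2.COLOR_BGR2HSV);m=((h[...,1]>70)&(h[...,2]>60)).astype(np.uint8)*255
    k=np.zeros_like(m);k[y0:y1,x0:x1]=m[y0:y1,x0:x1]
    c=max(cv2.findContours(k,0,1)[0],key=cv2.contourArea)[:,0]
    L=np.array([loc(onz(n,p,12),t,a) for p in c])
    print("x+",np.median(L[(L[:,0]>70)&(abs(L[:,1])<90),0]),"x-",np.median(L[(L[:,0]<-70)&(abs(L[:,1])<60),0]),"y+",np.median(L[(L[:,1]>115)&(abs(L[:,0])<60),1]),"y-",np.median(L[(L[:,1]<-115)&(abs(L[:,0])<60),1]))
```

```text
near inner 81.5 top [39.7 80.6]
near inner 81.5 top [-43.4  81.5]
far outer -93.5 top [ 48.8 -93. ]
far outer top [-43.1 -92.8]
far inner -81.5 side [ 44. -81.]
far inner side [-44.  -84.7]
near outer 93.5 side [44.8 91.7]
x+ 78.8 x- -81.1 y+ 124.6 y- -126.5
```

Run:
```python
from h import *
from plant import state
st=state();print(row([547.8,-195.8,68],16.15,st))
```

```text
(array([ 0.184,  6.364, -0.154]), array([-0.0005,  0.0011,  0.0005]))
```

step_arm --pt "0.18 1.5 -0.15 0 0.001 0 4.0" --pt "0.18 3.5 -0.15 0 0.001 0 4.0" --pt "0.18 5.0 -0.15 0 0.001 0 4.0" --pt "0.18 6.0 -0.15 0 0.001 0 4.0" --pt "0.18 6.35 -0.15 0 0.001 0 4.0" --pt "0.18 6.35 -0.15 0 0.001 0 4.0" --pt "0.18 6.35 -0.15 0 0.001 0 4.0"

```text
t: 6.4
tool_pos: [548.3, -196.0, 68.9]
ee_rot: [-0.565, 0.424, -0.425, 0.565]
ft_force: [-0.2, 0.6, -0.2]
width: 49.0
```

Run:
```python
from h import *
from plant import state,get_image
st=state();brief(st)
for n in("side","top"):
    im=np.ascontiguousarray(get_image(n)[...,::-1]);cv2.imwrite(f"pics/{n}4.png",im)
crop(cv2.imread("pics/side4.png"),238,80,328,160,7.4,"pics/side4d.png",5)
crop(cv2.imread("pics/top4.png"),265,115,385,215,6,"pics/top4d.png",5)
```

```text
t 6.4 pos [ 548.3 -196.    68.9] yaw 16.16 y [ 1.6e-03 -9.0e-04 -1.0e+00] F [-0.2  0.6 -0.2] M [ 0.01 -0.01  0.01] w 49.0 q [-0.57  0.08 -0.22  1.26  0.    0.72]
```

View pics/side4d.png

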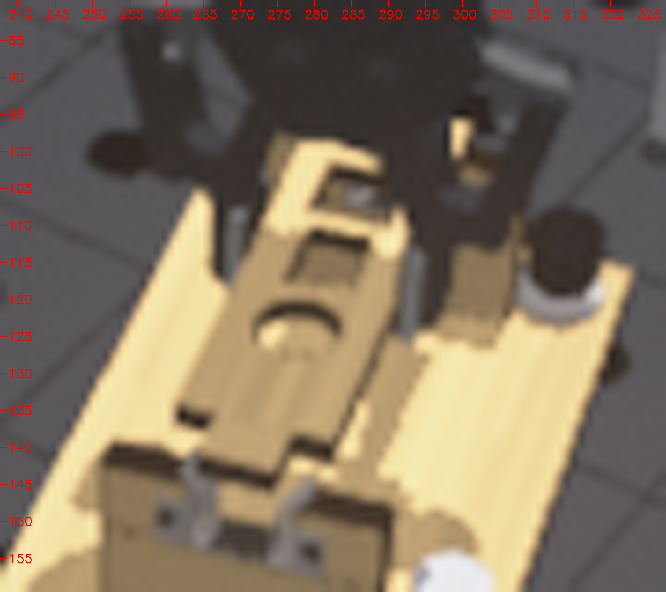

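View pics/top4d.png

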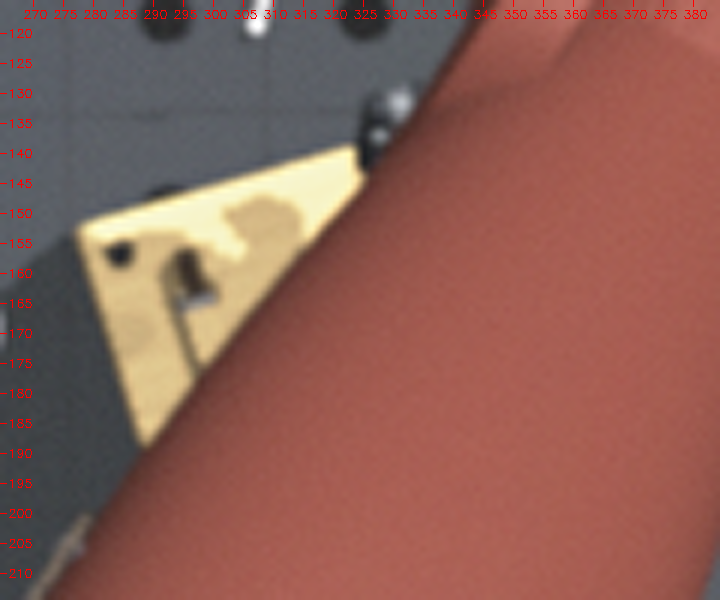

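Run:
```python
from h import *
def loc(w,t,a): c,s=np.cos(a),np.sin(a); d=w-t; return np.round([c*d[0]+s*d[1],-s*d[0]+c*d[1]],1)
t=np.array([548.3,-194]);a=np.radians(16.15)
print("tcp",loc(np.array([548.3,-196.0]),t,a))
for nm,p,z in [("bodyL 80",(261.55,134.2),93.8),("earL 98",(264,141.4),93.8),("earR 98",(274.7,143.7),93.8),("bodyR 80",(281.8,139.4),93.8),("rootR 80",(277.1,137.9),93.8),("cheek outL 93.5",(251.3,143),74),("outR",(288,151.2),74),("inL 81.5",(252.1,139.4),74),("inR",(290.5,148.2),74)]:
    print(nm,loc(onz("side",p,z),t,a))
```

```text
tcp [-0.6 -1.9]
bodyL 80 [25.2 79.7]
earL 98 [13.  99.9]
earR 98 [-11.1  99.2]
bodyR 80 [-21.8  81.2]
rootR 80 [-10.7  80. ]
cheek outL 93.5 [44.3 93.9]
outR [-40.3  92.2]
inL 81.5 [46.4 82.2]
inR [-43.   81.3]
```

step_arm --pt "0.06 0.4 0 0 0 0 4.0" --pt "0.06 0.8 0 0 0 0 4.0" --pt "0.06 0.8 0 0 0 0 4.0"

```text
t: 6.8
tool_pos: [548.2, -196.5, 60.3]
ee_rot: [-0.565, 0.424, -0.425, 0.565]
ft_force: [-0.0, 0.7, -1.3]
width: 48.6
```

step_arm --pt "0 0.15 0 0 0 0 4.0" --pt "0 0.3 0 0 0 0 4.0" --pt "0 0.3 0 0 0 0 4.0"

```text
t: 7.1
tool_pos: [548.0, -196.4, 57.0]
ee_rot: [-0.565, 0.425, -0.425, 0.565]
ft_force: [-0.5, 0.3, -0.2]
width: 49.1
```

step_arm --pt "0 0.1 0 0 0 0 4.0" --pt "0 0.2 0 0 0 0 4.0" --pt "0 0.2 0 0 0 0 4.0"

```text
t: 7.4
tool_pos: [547.9, -196.3, 54.8]
ee_rot: [-0.565, 0.425, -0.425, 0.565]
ft_force: [-0.2, -0.7, -1.6]
width: 48.8
```

Run:
```python
from h import *
from plant import state
brief(state())
```

```text
t 7.4 pos [ 547.9 -196.3   54.8] yaw 16.15 y [ 5.e-04 -2.e-04 -1.e+00] F [-0.2 -0.7 -1.6] M [-0.02 -0.01  0.01] w 48.8 q [-0.57  0.09 -0.24  1.24  0.    0.72]
```

The body has passed below the cheek tops with no contact force. Now the gentle push into the clips.

step_arm --pt "0 0.1 0 0 0 0 4.0" --pt "0 0.2 0 0 0 0 4.0" --pt "0 0.2 0 0 0 0 4.0"

```text
t: 7.7
tool_pos: [547.9, -196.4, 52.8]
ee_rot: [0.565, -0.425, 0.425, -0.565]
ft_force: [-0.2, -0.5, -0.1]
width: 48.9
```

step_arm --pt "0 0.1 0 0 0 0 4.0" --pt "0 0.2 0 0 0 0 4.0" --pt "0 0.2 0 0 0 0 4.0"

```text
t: 8.0
tool_pos: [548.1, -196.6, 51.0]
ee_rot: [0.565, -0.424, 0.425, -0.565]
ft_force: [0.0, -1.3, 2.8]
width: 48.6
```

Run:
```python
from h import *
from plant import state
brief(state())
```

```text
t 8.0 pos [ 548.1 -196.6   51. ] yaw 16.15 y [ 8.e-04 -8.e-04 -1.e+00] F [ 0.  -1.3  2.8] M [-0.14  0.16  0.04] w 48.6 q [-0.57  0.1  -0.24  1.23 -0.    0.72]
```

step_arm --pt "0 0.1 0 0 0 0 4.0" --pt "0 0.15 0 0 0 0 4.0" --pt "0 0.15 0 0 0 0 4.0"

```text
t: 8.3
tool_pos: [548.3, -196.8, 50.0]
ee_rot: [0.565, -0.424, 0.425, -0.565]
ft_force: [-2.5, 0.1, 4.9]
width: 48.7
```

step_arm --pt "0 0.1 0 0 0 0 4.0" --pt "0 0.15 0 0 0 0 4.0" --pt "0 0.15 0 0 0 0 4.0"

```text
t: 8.6
tool_pos: [548.5, -197.0, 49.2]
ee_rot: [0.565, -0.424, 0.426, -0.565]
ft_force: [-2.7, 0.6, 6.2]
width: 48.6
```

Run:
```python
from h import *
from plant import state
brief(state())
```

```text
t 8.6 pos [ 548.5 -197.    49.2] yaw 16.15 y [ 0.0018 -0.0018 -1.    ] F [-2.7  0.6  6.2] M [ 0.09  0.47 -0.02] w 48.6 q [-0.57  0.1  -0.24  1.23 -0.    0.72]
```

step_arm --pt "0 0.1 -0.07 0 0 0 4.0" --pt "0 0.2 -0.07 0 0 0 4.0" --pt "0 0.2 -0.07 0 0 0 4.0"

```text
t: 8.9
tool_pos: [548.1, -197.4, 47.3]
ee_rot: [0.565, -0.424, 0.426, -0.565]
ft_force: [0.6, -0.6, 4.3]
width: 48.9
```

step_arm --pt "0 0.1 0 0 0 0 4.0" --pt "0 0.2 0 0 0 0 4.0" --pt "0 0.2 0 0 0 0 4.0"

```text
t: 9.2
tool_pos: [548.1, -197.4, 45.1]
ee_rot: [0.565, -0.424, 0.426, -0.565]
ft_force: [-0.5, -0.7, 2.1]
width: 48.7
```

Run:
```python
from h import *
from plant import state
brief(state())
```

```text
t 9.2 pos [ 548.1 -197.4   45.1] yaw 16.14 y [ 0.0023 -0.0022 -1.    ] F [-0.5 -0.7  2.1] M [-0.1   0.02 -0.02] w 48.7 q [-0.57  0.1  -0.25  1.22 -0.    0.72]
```

step_arm --pt "0 0.1 0 0 0 0 4.0" --pt "0 0.2 0 0 0 0 4.0" --pt "0 0.2 0 0 0 0 4.0"

```text
t: 9.5
tool_pos: [548.1, -197.5, 42.9]
ee_rot: [0.565, -0.424, 0.426, -0.565]
ft_force: [-0.1, -1.0, 2.3]
width: 48.8
```

step_arm --pt "0 0.1 0 0 0 0 4.0" --pt "0 0.2 0 0 0 0 4.0" --pt "0 0.2 0 0 0 0 4.0"

```text
t: 9.8
tool_pos: [548.1, -197.4, 40.7]
ee_rot: [0.565, -0.424, 0.426, -0.565]
ft_force: [0.5, -1.3, 2.3]
width: 48.7
```

Run:
```python
from h import *
from plant import state,get_image
brief(state())
im=np.ascontiguousarray(get_image("side")[...,::-1]);cv2.imwrite(f"pics/side5.png",im)
crop(cv2.imread("pics/side5.png"),238,80,328,160,7.4,"pics/side5d.png",5)
```

```text
t 9.8 pos [ 548.1 -197.4   40.7] yaw 16.14 y [ 0.0022 -0.0022 -1.    ] F [ 0.5 -1.3  2.3] M [-0.13 -0.06  0.03] w 48.7 q [-0.57  0.1  -0.25  1.21 -0.    0.72]
```

View pics/side5d.png

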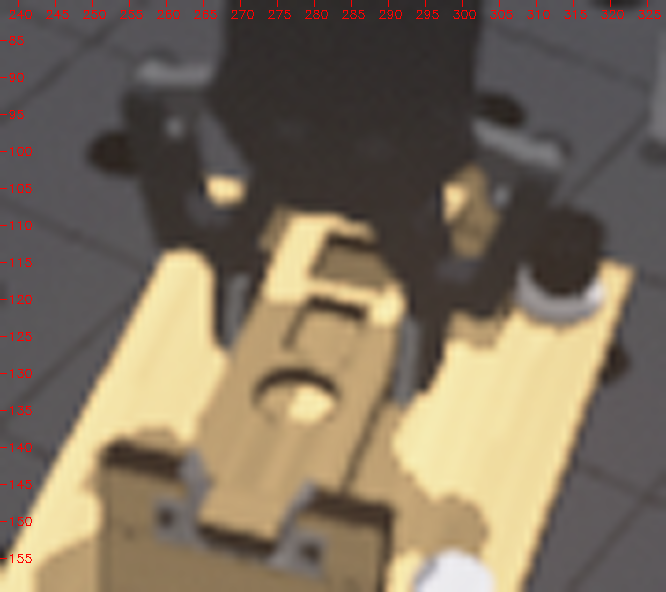

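step_arm --pt "0 0.1 0 0 0 0 4.0" --pt "0 0.15 0 0 0 0 4.0" --pt "0 0.15 0 0 0 0 4.0"

```text
t: 10.15
tool_pos: [548.0, -197.4, 39.1]
ee_rot: [0.565, -0.424, 0.426, -0.565]
ft_force: [-0.7, -0.5, 3.7]
width: 48.8
```

step_arm --pt "0 0.1 0 0 0 0 4.0" --pt "0 0.15 0 0 0 0 4.0" --pt "0 0.15 0 0 0 0 4.0"

```text
t: 10.45
tool_pos: [548.1, -197.5, 37.6]
ee_rot: [0.565, -0.424, 0.426, -0.565]
ft_force: [0.3, -0.1, 3.2]
width: 48.6
```

Run:
```python
from h import *
from plant import state
brief(state())
```

```text
t 10.45 pos [ 548.1 -197.5   37.6] yaw 16.14 y [ 0.0022 -0.0022 -1.    ] F [ 0.3 -0.1  3.2] M [-0.08 -0.06 -0.02] w 48.6 q [-0.57  0.11 -0.26  1.21 -0.    0.72]
```

step_arm --pt "0 0.1 0 0 0 0 4.0" --pt "0 0.15 0 0 0 0 4.0" --pt "0 0.15 0 0 0 0 4.0"

```text
t: 10.75
tool_pos: [548.2, -197.5, 36.9]
ee_rot: [0.565, -0.424, 0.426, -0.565]
ft_force: [-3.5, 1.1, 12.0]
width: 48.4
```

step_arm --pt "0 0.1 0 0 0 0 4.0" --pt "0 0.15 0 0 0 0 4.0" --pt "0 0.15 0 0 0 0 4.0"

```text
t: 11.05
tool_pos: [548.2, -197.5, 36.9]
ee_rot: [0.566, -0.424, 0.426, -0.565]
ft_force: [-5.9, 3.2, 17.3]
width: 48.7
```

Run:
```python
from h import *
from plant import state
brief(state())
```

```text
t 11.05 pos [ 548.2 -197.5   36.9] yaw 16.15 y [ 0.0025 -0.0028 -1.    ] F [-5.9  3.2 17.3] M [0.58 1.26 0.  ] w 48.7 q [-0.57  0.11 -0.26  1.2  -0.    0.72]
```

Hard stop at TCP z 36.9, so the panel's underside is at about 52.8 mm. The wrist moment is explained by the side forces, so both ears bear evenly. Relaxing, releasing and backing off.

step_arm --pt "0 0 0 0 0 0 4.0" --pt "0 0 0 0 0 0 4.0"

```text
t: 11.25
tool_pos: [548.1, -197.5, 37.0]
ee_rot: [0.566, -0.424, 0.426, -0.565]
ft_force: [-1.9, -0.0, 5.9]
width: 48.9
```

step_arm --pt "0 0 0 0 0 0 5.5" --pt "0 0 0 0 0 0 6.5" --pt "0 0 0 0 0 0 7.0" --pt "0 0 0 0 0 0 7.0" --pt "0 0 0 0 0 0 7.0"

```text
t: 11.75
tool_pos: [548.0, -197.4, 36.8]
ee_rot: [0.566, -0.424, 0.426, -0.565]
ft_force: [-0.2, 0.1, -0.5]
width: 69.7
```

step_arm --pt "0 -2.0 0 0 0 0 7.0" --pt "0 -6.0 0 0 0 0 7.0" --pt "0 -10.0 0 0 0 0 7.0" --pt "0 -12.0 0 0 0 0 4.0" --pt "0 -12.0 0 0 0 0 0" --pt "0 -12.0 0 0 0 0 0" --pt "0 -12.0 0 0 0 0 0" --pt "0 -12.0 0 0 0 0 0"

```text
t: 12.55
tool_pos: [547.0, -196.7, 155.2]
ee_rot: [0.566, -0.425, 0.425, -0.565]
ft_force: [0.1, 0.4, 0.3]
width: -0.2
```

Run:
```python
from h import *
from plant import state,get_image
st=state();brief(st)
im=np.ascontiguousarray(get_image("side")[...,::-1]);cv2.imwrite(f"pics/side6.png",im)
crop(im,238,80,328,160,7.4,"pics/side6d.png",5)
a=np.radians(16.15);t=np.array([548.1,-196.9]);Y=np.array([-np.sin(a),np.cos(a)])
for s in(70,-70): print(s,row([*(t+s*Y),90],16.15,st))
```

```text
t 12.55 pos [ 547.  -196.7  155.2] yaw 16.15 y [ 0.     -0.0014 -1.    ] F [0.1 0.4 0.3] M [-0.01  0.02  0.  ] w -0.2 q [-0.57  0.05 -0.1   1.42 -0.    0.72]
70 (array([-6.957,  6.512,  0.097]), array([ 0.0003, -0.    ,  0.0013]))
-70 (array([7.043, 6.53 , 0.098]), array([ 0.0003, -0.    ,  0.0013]))
```

View pics/side6d.png

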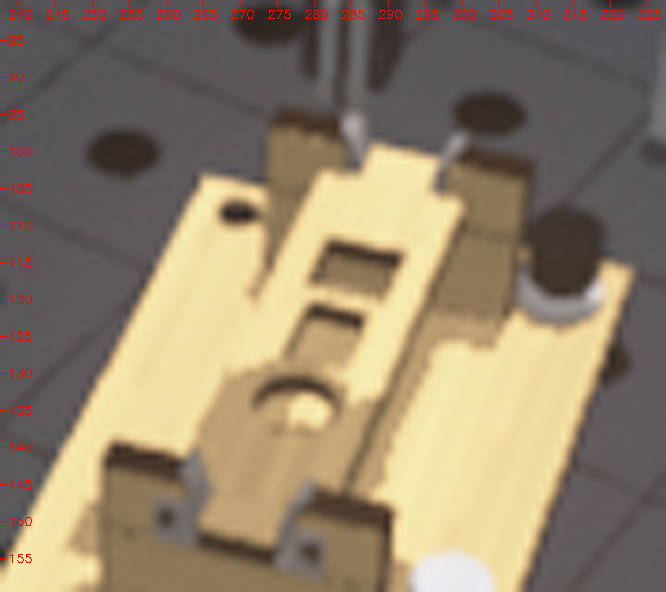

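The picture shows both ears down between the clip leaves, near ear at about (271,153) and far ear at about (290,100). Next I feel each solid end with shut fingers to check the height and seating.

step_arm --pt "-6.36 3.0 0.1 0 0 0.001 0" --pt "-6.36 6.5 0.1 0 0 0.001 0" --pt "-6.36 8.0 0.1 0 0 0.001 0" --pt "-6.36 8.9 0.1 0 0 0.001 0" --pt "-6.36 8.9 0.1 0 0 0.001 0"

```text
t: 13.1
tool_pos: [530.3, -136.1, 65.8]
ee_rot: [0.565, -0.425, 0.425, -0.565]
ft_force: [0.7, -0.0, 0.3]
width: -0.0
```

step_arm --pt "0 0.15 0 0 0 0 0" --pt "0 0.3 0 0 0 0 0" --pt "0 0.3 0 0 0 0 0"

```text
t: 13.4
tool_pos: [531.0, -136.9, 63.7]
ee_rot: [0.565, -0.425, 0.426, -0.565]
ft_force: [0.7, 0.4, 0.3]
width: -0.0
```

step_arm --pt "0 0.1 0 0 0 0 0" --pt "0 0.15 0 0 0 0 0" --pt "0 0.15 0 0 0 0 0"

```text
t: 13.7
tool_pos: [531.0, -137.0, 62.3]
ee_rot: [0.565, -0.425, 0.426, -0.565]
ft_force: [1.5, 0.2, -0.0]
width: -0.1
```

step_arm --pt "0 0.1 0 0 0 0 0" --pt "0 0.1 0 0 0 0 0" --pt "0 0.1 0 0 0 0 0"

```text
t: 14.0
tool_pos: [531.2, -136.9, 61.9]
ee_rot: [0.565, -0.425, 0.426, -0.565]
ft_force: [-1.3, 1.4, 5.3]
width: -0.0
```

step_arm --pt "0 0.1 0 0 0 0 0" --pt "0 0.1 0 0 0 0 0" --pt "0 0.1 0 0 0 0 0"

```text
t: 14.3
tool_pos: [531.2, -136.9, 61.9]
ee_rot: [0.565, -0.424, 0.426, -0.565]
ft_force: [-3.7, 3.2, 9.0]
width: 0.3
```

step_arm --pt "0 0.15 0 0 0 0 0" --pt "0 0.15 0 0 0 0 0" --pt "0 0.15 0 0 0 0 0"

```text
t: 14.6
tool_pos: [531.4, -136.9, 61.8]
ee_rot: [0.565, -0.424, 0.426, -0.565]
ft_force: [-6.2, 2.4, 12.8]
width: -0.4
```

step_arm --pt "0 -2.0 0 0 0 0 0" --pt "0 -4.0 0 0 0 0 0" --pt "12.8 -4.0 0.05 0 0 0 0" --pt "12.8 -4.0 0.05 0 0 0 0" --pt "12.8 -4.0 0.05 0 0 0 0" --pt "12.8 -4.0 0.05 0 0 0 0" --pt "12.8 -1.0 0.05 0 0 0 0" --pt "12.8 -0.5 0.05 0 0 0 0" --pt "12.8 -0.3 0.05 0 0 0 0" --pt "12.8 -0.3 0.05 0 0 0 0"

```text
t: 15.6
tool_pos: [567.4, -259.3, 65.7]
ee_rot: [0.566, -0.424, 0.426, -0.565]
ft_force: [-0.8, 0.0, 0.1]
width: -0.1
```

Run:
```python
from h import *
from plant import state
st=state();brief(st)
a=np.radians(16.15);t=np.array([548.1,-196.9]);Y=np.array([-np.sin(a),np.cos(a)])
print(row([*(t-64*Y),62.5],16.15,st))
```

```text
t 15.6 pos [ 567.4 -259.3   65.7] yaw 16.15 y [ 0.0017 -0.0021 -1.    ] F [-0.8  0.   0.1] M [-0.02  0.03 -0.02] w -0.1 q [-0.64  0.21 -0.09  1.27 -0.    0.65]
(array([-0.13 ,  0.316, -0.122]), array([-0.0011, -0.0001,  0.0025]))
```

step_arm --pt "-0.1 0.15 -0.12 -0.001 0 0.0025 0" --pt "-0.1 0.3 -0.12 -0.001 0 0.0025 0" --pt "-0.1 0.3 -0.12 -0.001 0 0.0025 0"

```text
t: 15.9
tool_pos: [566.2, -258.7, 63.1]
ee_rot: [-0.565, 0.425, -0.425, 0.565]
ft_force: [-0.4, -0.2, -1.6]
width: -0.2
```

step_arm --pt "0 0.1 0 0 0 0 0" --pt "0 0.1 0 0 0 0 0" --pt "0 0.1 0 0 0 0 0"

```text
t: 16.2
tool_pos: [566.3, -258.7, 62.2]
ee_rot: [-0.565, 0.424, -0.425, 0.565]
ft_force: [0.5, -0.0, 1.3]
width: -0.0
```

step_arm --pt "0 0.1 0 0 0 0 0" --pt "0 0.1 0 0 0 0 0" --pt "0 0.1 0 0 0 0 0"

```text
t: 16.5
tool_pos: [566.4, -258.8, 61.9]
ee_rot: [-0.565, 0.424, -0.425, 0.565]
ft_force: [-1.9, 1.5, 6.4]
width: 0.1
```

step_arm --pt "0 0.1 0 0 0 0 0" --pt "0 0.1 0 0 0 0 0" --pt "0 0.1 0 0 0 0 0"

```text
t: 16.8
tool_pos: [566.4, -258.8, 61.9]
ee_rot: [-0.565, 0.424, -0.425, 0.565]
ft_force: [-4.5, 2.3, 7.9]
width: 0.4
```

step_arm --pt "0 0.15 0 0 0 0 0" --pt "0 0.15 0 0 0 0 0" --pt "0 0.15 0 0 0 0 0"

```text
t: 17.1
tool_pos: [566.5, -258.8, 61.9]
ee_rot: [0.565, -0.424, 0.425, -0.565]
ft_force: [-4.1, 3.6, 11.6]
width: 0.1
```

step_arm --pt "0 -2.0 0 0 0 0 0" --pt "0 -6.0 0 0 0 0 0" --pt "0 -11.0 0 0 0 0 0" --pt "-20.0 -16.0 0 0 0 0 0" --pt "-30.0 -16.0 0 0 0 0 0" --pt "-40.0 -16.0 0 0 0 0 0" --pt "-40.0 -16.0 0 0 0 0 0" --pt "-40.0 -16.0 0 0 0 0 0" --pt "-40.0 -16.0 0 0 0 0 0" --pt "-40.0 -16.0 0 0 0 0 0" --pt "-40.0 -16.0 0 0 0 0 0" --pt "-40.0 -16.0 0 0 0 0 0" --pt "-40.0 -16.0 0 0 0 0 0"

```text
t: 18.4
tool_pos: [454.6, 126.6, 221.4]
ee_rot: [-0.566, 0.423, -0.425, 0.566]
ft_force: [0.2, -0.6, 0.2]
width: 0.1
```

Run:
```python
from h import *
from plant import state,get_image
st=state();brief(st)
for n in("side","top"): cv2.imwrite(f"pics/{n}7.png",get_image(n)[...,::-1])
crop(cv2.imread("pics/side7.png"),225,80,335,190,5.3,"pics/side7d.png",5)
crop(cv2.imread("pics/top7.png"),135,105,390,220,3.1,"pics/top7d.png",10)
```

```text
t 18.4 pos [454.6 126.6 221.4] yaw 16.34 y [ 0.0023 -0.0016 -1.    ] F [ 0.2 -0.6  0.2] M [-0.01 -0.01 -0.01] w 0.1 q [-0.01 -0.29 -0.3   1.57 -0.    1.28]
```

View pics/side7d.png

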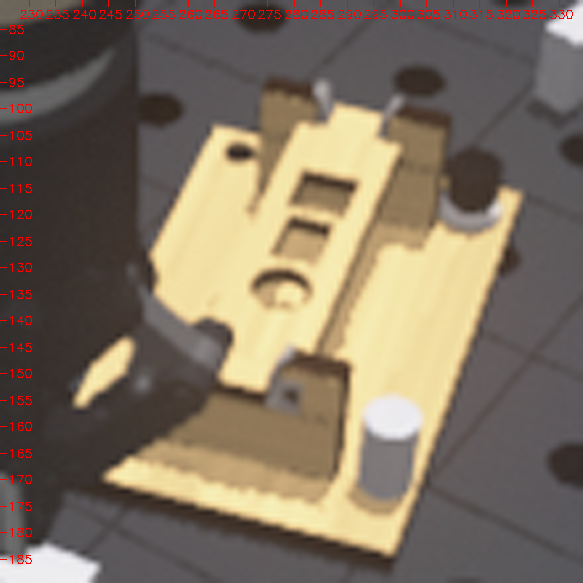

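View pics/top7d.png

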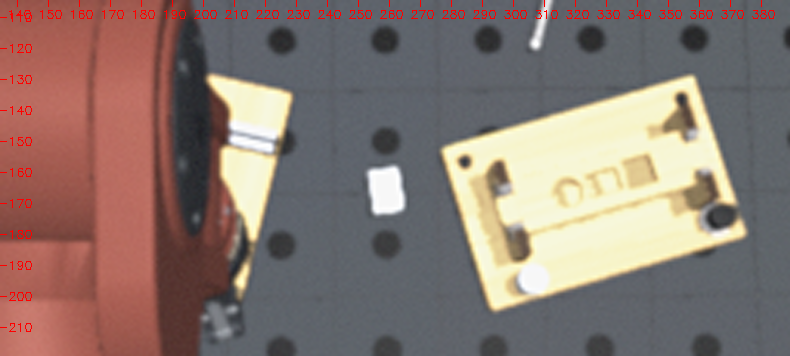

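View pics/side7.png

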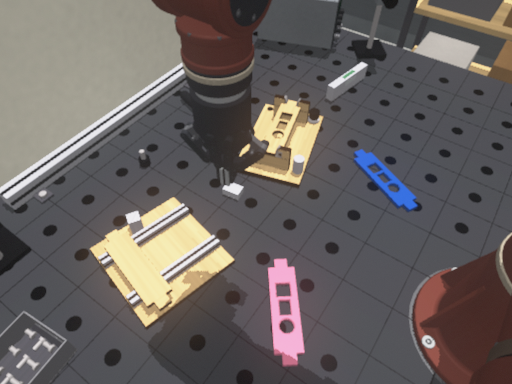

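The pictures show the panel seated flat between the cheeks (side view ≈(283,128), top view ≈(330,165)). The blank, the square peg (134,221), the oblong peg (233,190) and the round peg (298,163) are where they were, and the arm is clear. Handing in.

Run:
```python
from plant import sign_off
print(sign_off())
```

```text
the job is handed in; nothing more can be done
None
```

The panel with the three apertures is off the rails and in the rig, with both ears down on the packers and the panel flat. I handed the job in at about 18.5 s, with the arm clear of everything.

- **Fitting:** I held the panel across its middle and pushed both ears down together. They met a hard stop with the underside at about 52.8 mm, so the packers are about 3 mm thick. The highest push I read was 17 N, taken at the end of each small step.
- **Seating check:** I then pressed each solid end with the fingers shut. Both ends stopped hard at the same height, 61.9 mm, under 12.8 N and 11.6 N, so neither ear was left high.
- **Last pictures:** Both ears lie between the clip leaves, and the blank and all three pegs are where they started.
- **Disagreements:** The two cameras differed by 1 to 3 mm on where the panel and rig were. The clips also gave up to about 3 N of side force on the way in, so I moved the panel over by 0.7 mm. Pushing through the leaves took only about 2 to 6 N for both ears together, less than the 3 to 8 N per ear given.

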